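# Spring the dust box open, lay its lid back and switch the bench power on

## Robot

A 6-joint arm with a two-finger parallel gripper is mounted at the origin on the work surface; the furniture and walls round the work are solid. World frame = base frame: x ahead of the robot, y to its left, z up, the work surface at z = 0. Lengths are in m, angles in degrees, forces in N, time in s.
With the tool pointing down it reaches from about 0.35 to 0.725 m from the base axis. Payload 4.3 kg.
Tool frame: the origin (TCP) lies midway between the tips of the shut fingers; the grasp point (between the pads) lies 19 mm behind it; z points along the fingers, y is the line along which they close (so a half turn about z gives the same grasp; the last joint's range is limited). The gripper opens to 85 mm and grips with 20 to 120 N. Pads are 22 mm wide; open, the fingers measure 114 mm over their backs; the gripper's body (76 mm by 85 mm) begins 54 mm behind the grasp point. The pads swing forward as they close: fully open they stand 13 mm farther back than shut.
Start: joints at [-83.325, 21.618, 4.641, 73.018, 0, 83.68], TCP at [0.129, -0.56, 0.231] pointing down, gripper open.
Joint ranges: [-156.06, 156.06], [-48.1, 94.91], [-58.44, 69.94], [-101.28, 121.22], [-78.64, 73.56], [-180, 180]. Speed limits (degrees/s): [147.25, 147.25, 180, 180, 180, 180].

## Interface

Orientations are given as a 3x3 rotation matrix whose columns are the frame's x, y, z axes.
In Python, from cell import robot gives the robot as it stands.
- The arm moves only by the shell command python3 inch.py 'ROWS' [OPENING]. ROWS is a JSON list of rows, 1 to 10 of them, each an object with the fields pos (a list: dx, dy, dz in shares of the most that a row can go, 1 being 62.5 mm), rotvec (a list: a rotation vector rx, ry, rz in units of 2 degrees); a field left out counts as zero; each row shifts and turns the commanded pose from where the row before left it, along the tool's axes as they then stand; what a row does not reach is not made up. A row lasts 1/8 s, in which the tool goes at most 0.0625 m and 10.7 degrees, less where a joint would pass 70% of its speed; a pose out of reach is approached as far as the arm can. OPENING is the finger opening in m, set as the command begins (- or left out keeps the last). The fingers move at their own pace and stop on an object; the grip force is fixed at half the most. Time passes only in rows, so rows that do not move let the fingers close. It prints the time, the measured TCP pose, the force, the opening and the grip force at its end. Input that does not fit is refused with a message, and nothing moves.
- robot.sense(): the state, without advancing time (a new reading comes with each control period).
- robot.read_camera(name): name is "scene" or "side" or "wrist"; returns a dict with "color" (420x560x3 uint8, red, green, blue), "K" (3x3 intrinsics, pixels), "extrinsics" (4x4, takes a point from camera to world coordinates). Camera axes: x right, y up, looking along -z (the intrinsics and any distortion apply to the point x, -y, -z); pixel columns grow to the right and rows downward; lengths in m; the calibration is good to about 2 mm. A picture is of the moment at which its call begins. There is no depth.
- robot.hand_in(): hands the job in; it is judged then, once.
The state is a dict: "time": time; "joint_pos": joint angles; "qd": joint speeds; "effort": joint torques, N m; "position": TCP position; "eef_rot": TCP orientation; "wrist_force": force on the tool from outside, world axes, zero at the start; "torque": the same for the moment, N m; "opening": finger opening in m; "finger_force": force on a finger pad.
Only numpy, scipy, OpenCV 4.12 (cv2) and the standard library are available. Lean on these libraries where they do the work, as an engineer would, in place of code of your own. Each camera call takes 0.05 s, during which the arm holds its last target. There are 200 camera calls.

## Task

I want to plug in the sander: please switch on the power strip that lives in the grey dust box. Press the red button on the front of the box so that the sprung lid pops ajar, then steady the lid, lift it and ease it back past upright until it lies still against its stop; do not throw it open. Then press the front half of the strip's red rocker switch fully down, leave the lid open, be gentle with the box, and leave the other things on the bench where they are.

Things in the scene. Friction and masses are not known exactly. Their poses are not given: they have to be found in the camera images.
- dust_box: Grey dust box screwed to the worktop, 120 deep (x) x 320 wide (y), rim 50 high, 78 with the lid shut; 3 mm walls. Origin: centre of its underside. Its x points from the front (button) to the hinge at the back, y to the left seen from the front, z up. The white power strip lies in it along y, its top 46 above the worktop, just under the rim.
- lid (a joint): Angle of the lid, rad: 0 shut and latched, 1.85 lying back on its stop. When the latch lets go, two spring pins throw it up within 0.2 s and then carry it at 0.54; above that nothing lifts it. It weighs 0.25 kg and balances at about 1.3: let go below that it sinks back onto the pins, above about 1.4 it tips back to its stop by itself.
- release (a joint): Angle of the release button, rad: 0 at rest, 0.30 fully down; about 1.3 N on its middle starts it, 4.5 N holds it down; the hook lets go of the lid at about 0.13. It springs back by itself.
- strip_switch (a joint): Angle of the strip's rocker switch, rad: 0 off (front half up), 0.35 on (front half fully down). It stays where it is put and needs about 3 N.
- button_top (a point): Middle of the top of the red release button, a ribbed pad 28 (x) x 32 (y) in a black housing at the middle of the box's front. It stands 55 above the worktop, 101 in front of the box's origin; the button hinges 34 behind and 15 below this point, which sinks by up to 10. The shut lid's front face is 41 behind it, the steel hook (top 69 high) 28.
- lid_edge (a point): Middle of the lower front edge of the lid, on its outer face. The lid is a shallow tray: a top plate over a 24 mm deep, 3 mm thick skirt all round, 320 wide, and this edge is 122 from the hinge axis. A steel striker sticks out 6 mm in front of its middle 34 mm; either side of that the edge is bare.
- lid_hinge (a point): Middle of the lid's hinge axis, along the box's y at the back rim: 62 behind the box's origin and 52 above the worktop. The lid swings up and back about it. With the lid up, the two steel lift pins stand 90 above the worktop, 36 behind the box's origin and 110 to either side.
- rocker_front (a point): Middle of the front half of the red rocker, at its top face: each half is 10 (x) x 12 (y). Off, this point is 50 above the worktop and 4 above the collar round it (top 46); its pivot is 7 behind it. It sinks by about 3 when the switch goes on. It lies 84 right of the box's middle and 17 in front of it.
- sanding_block: Bystander: wooden sanding block, 60 x 112 x 30 mm, loose on the worktop; origin under its centre. Leave it alone.
- tape_measure: Bystander: yellow tape measure, 39 x 78 x 68 mm, loose on the worktop; origin under its centre. Leave it alone.
- tin_round: Bystander: round white tin with a blue lid, 66 x 66 x 60 mm, loose on the worktop; origin under its centre. Leave it alone.

How it is judged (in metres and radians):
On the way, in this order (a step that is already met when the one before it is completed fails the run):
1. the button has let the latch go and the lid has popped ajar (lid above 0.3 rad) (value of joint lid above 0.3 rad), for 0.2 s.
2. the lid lies back at its stop (above 1.75 rad) and is still (value of joint lid above 1.75 rad and velocity of joint lid below 0.15 rad/s), for 0.3 s.
3. the rocker switch is on (above 0.30 rad) (value of joint strip_switch above 0.3 rad), for 0.2 s.
At the end, for the whole second after the job is handed in: the rocker is on (above 0.30 of 0.35 rad), the lid lies still against its stop (above 1.75 of 1.85 rad), the release button has sprung back (below 0.05 rad) and nothing is touched (value of joint strip_switch above 0.3 rad and value of joint lid above 1.75 rad and velocity of joint lid below 0.1 rad/s and value of joint release below 0.05 rad).
It fails at once if the lid is thrown open: it is faster than 3 rad/s beyond 1.2 rad (value of joint lid above 1.2 rad and velocity of joint lid above 3 rad/s).
It fails at once if the box, its lid, button or strip is pushed with more than 40 N (contact force between the arm and dust_box above 40 N).
It fails at once if one of the loose things round the box is moved by more than 25 mm (distance of any of sanding_block, tape_measure, tin_round from where it was at the start of the episode above 0.025 m).
It also fails if it takes over 40 s, if anything falls off the work surface, if the arm or the gripper's body presses on something with over 40 N, if the wrist force passes 120 N, or if a joint passes its speed limit or range.

## Working session

There is one attempt and no reset: what is moved stays moved. The work goes in short steps, Python scripts to look and compute and a shell command to move; the robot and the scene stay as the last step left them, time stands still between calls to the robot, and variables do not carry over. Pictures are saved under pics/ and viewed, at most 10 in all, crops included, and the job is handed in when it is done.

```bash
ls; mkdir -p pics; python3 - <<'E'
from cell import robot
import cv2
for n in("scene","side"):
    r=robot.read_camera(n); cv2.imwrite(f"pics/{n}0.png",r["color"][:,:,::-1]); print(n,r["K"].tolist(),r["extrinsics"].round(4).tolist())
s=robot.sense();print(s["time"],s["position"],s["eef_rot"])
E
```

```text
cell.py
inch.py
pics
scene [[509.21686224658606, 0.0, 278.35854807997464], [0.0, 509.21686224658606, 210.17206082058593], [0.0, 0.0, 1.0]] [[-0.8209, 0.3522, -0.4496, -0.1602], [-0.5711, -0.511, 0.6424, 1.0531], [-0.0035, 0.7841, 0.6206, 1.0435], [0.0, 0.0, 0.0, 1.0]]
side [[500.4345525488276, 0.0, 275.0912625528111], [0.0, 500.4345525488276, 212.25944512847965], [0.0, 0.0, 1.0]] [[-0.8906, 0.3053, -0.337, 0.1292], [-0.4545, -0.5764, 0.6791, 0.8925], [0.0131, 0.758, 0.6521, 0.8894], [0.0, 0.0, 0.0, 1.0]]
0.1 [ 0.12921103 -0.55968578  0.23045007] [[ 9.74399942e-01  2.24821451e-01 -2.62471459e-04]
 [ 2.24821553e-01 -9.74398262e-01  1.81548028e-03]
 [ 1.52407177e-04 -1.82801312e-03 -9.99998318e-01]]
```

View pics/scene0.png

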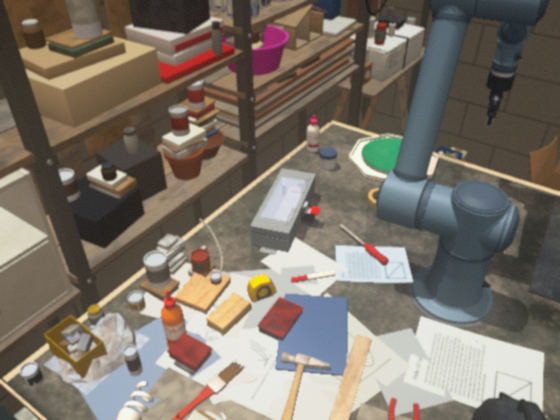

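View pics/side0.png

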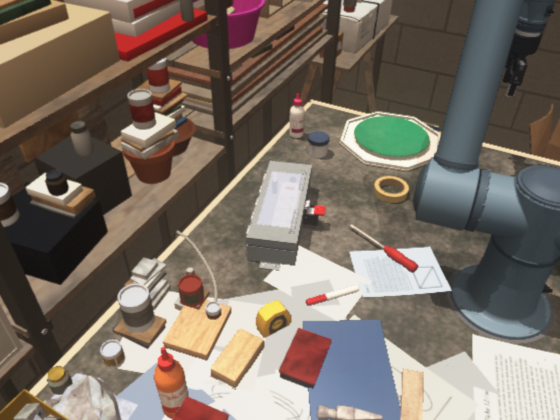

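The box is around (290,208) in scene and (285,210) in side, with the red button at (315,211) and (320,211). The tin is behind and to the right of it, and the tape and block are to the left. I'll enlarge both views.

```bash
python3 - <<'E'
import cv2,numpy as np
a=cv2.imread("pics/scene0.png")[160:260,240:340];b=cv2.imread("pics/side0.png")[155:275,235:335]
f=lambda i:cv2.resize(i,None,fx=4,fy=4,interpolation=cv2.INTER_CUBIC)
a=f(a);b=f(b);o=np.zeros((480,800,3),np.uint8);o[:400,:400]=a;o[:,400:]=b;cv2.imwrite("pics/c.png",o)
E
```

```text
(no output)
```

View pics/c.png

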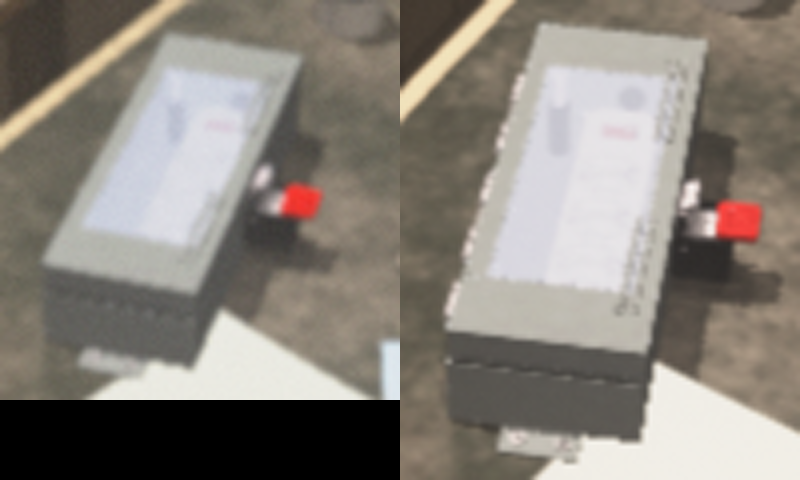

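```bash
cat > h.py <<'E'
import numpy as np, cv2
from scipy.optimize import least_squares
K={"scene":(509.217,278.359,210.172),"side":(500.4346,275.091,212.259)}
E={"scene":[[-0.8209,0.3522,-0.4496,-0.1602],[-0.5711,-0.511,0.6424,1.0531],[-0.0035,0.7841,0.6206,1.0435]],
"side":[[-0.8906,0.3053,-0.337,0.1292],[-0.4545,-0.5764,0.6791,0.8925],[0.0131,0.758,0.6521,0.8894]]}
def proj(n,p):
M=np.array(E[n]);q=M[:,:3].T@(np.array(p)-M[:,3]);f,cx,cy=K[n]
return np.array([cx+f*q[0]/-q[2],cy+f*q[1]/q[2]])
def tri(a,b):
return least_squares(lambda p:np.r_[proj("scene",p)-a,proj("side",p)-b],[.5,0,.05])
E
python3 - <<'E'
from h import *
from scipy.optimize import least_squares
S=(np.array([(167,35),(302,58),(193,295),(43,262),(302,199)])+.5)/4-.5+[240,160]
D=(np.array([(140,23),(307,40),(242,352),(45,330),(340,218)])+.5)/4-.5+[235,155]
for a,b in zip(S,D):
    r=tri(a,b);print(r.x.round(4),r.cost.round(2))
L=np.array([(.062,-.16,.078),(-.06,-.16,.078),(-.06,.16,.078),(.062,.16,.078),(-.101,0,.055)])
def W(v):
    c,s=np.cos(v[2]),np.sin(v[2]);return L@np.array([[c,s,0],[-s,c,0],[0,0,1]])+[v[0],v[1],0]
f=lambda v:np.r_[[proj("scene",p)-a for p,a in zip(W(v),S)],[proj("side",p)-a for p,a in zip(W(v),D)]].ravel()
for g in(0,-1,1):
    r=least_squares(f,[.5,0,g]);print(r.x,np.degrees(r.x[2]),r.cost,r.fun.round(1))
E
```

```text
[ 0.6642 -0.1448  0.077 ] 0.25
[ 0.5514 -0.1813  0.0768] 0.37
[0.4616 0.115  0.0687] 0.38
[0.5738 0.1502 0.0682] 0.01
[ 0.4648 -0.042   0.0535] 0.08
[ 0.55939695 -0.01080272  0.30329219] 17.377362645724208 4.973674150091368 [-0.4 -1.   0.6 -0.8  0.7 -0.4 -1.5 -0.2  0.5 -0.3 -0.7 -0.1  0.4  0.3
  1.1  1.  -1.1 -0.1  0.5  0.2]
[ 0.55939695 -0.01080272  0.30329221] 17.377363381574924 4.973674150091261 [-0.4 -1.   0.6 -0.8  0.7 -0.4 -1.5 -0.2  0.5 -0.3 -0.7 -0.1  0.4  0.3
  1.1  1.  -1.1 -0.1  0.5  0.2]
[ 0.55939695 -0.01080272  0.30329222] 17.37736397428848 4.973674150094477 [-0.4 -1.   0.6 -0.8  0.7 -0.4 -1.5 -0.2  0.5 -0.3 -0.7 -0.1  0.4  0.3
  1.1  1.  -1.1 -0.1  0.5  0.2]
```
Box at (0.559,-0.011), yaw 17.4°. Good. Can refine with wrist camera later.

Box is at (0.559, -0.011) with yaw 17.4°, and the fit residuals are about 1 px. I'll move above the button, then turn the tool so the closing line lies along the box's x. The same straddle then serves for the lid.

The manual's scale: shifts go in shares of 62.5 mm and turns go in units of 2 degrees. Converting my numbers, -0.036 m is -0.576, 0.036 m is 0.576.

```bash
cat >> h.py <<'E'
O=np.array([.5594,-.0108]);Y=np.radians(17.38)
bx=np.array([np.cos(Y),np.sin(Y),0]);by=np.array([-np.sin(Y),np.cos(Y),0])
def w(l): return np.r_[O,0]+l[0]*bx+l[1]*by+[0,0,l[2]]
def loc(p):
    d=np.array(p)-np.r_[O,0];return np.array([d@bx,d@by,d[2]])
def go(l,tilt):
    "box-frame TCP target; tilt deg of tool z from down toward +bx; tool y in swing plane"
    from cell import robot
    from scipy.spatial.transform import Rotation as Rt
    s=robot.sense();R=s["eef_rot"];t=np.radians(tilt)
    z=np.sin(t)*bx+[0,0,-np.cos(t)];y=np.cos(t)*bx+[0,0,np.sin(t)];T=np.c_[np.cross(y,z),y,z]
    print("t",round(s["time"],2),"loc",loc(s["position"]).round(4),"d",(R.T@(w(l)-s["position"])).round(4),"rot",np.degrees(Rt.from_matrix(R.T@T).as_rotvec()).round(1),"q",np.round(s["joint_pos"],0),"F",s["wrist_force"].round(1),"op",round(s["opening"],4))
E
python3 inch.py '[{"pos":[0.576,-0.576,0.064]},{"pos":[0.576,-0.576,0.064]},{"pos":[0.576,-0.576,0.064]},{"pos":[0.576,-0.576,0.064]},{"pos":[0.576,-0.576,0.064]},{"pos":[0.576,-0.576,0.064]},{"pos":[0.576,-0.576,0.064]},{"pos":[0.576,-0.576,0.064]},{"pos":[0.576,-0.576,0.064]},{"pos":[0.576,-0.576,0.064]}]' 0
python3 inch.py '[{"pos":[0.576,-0.576,0.064]},{"pos":[0.576,-0.576,0.064]},{"rotvec":[0,0,-4.7]},{"rotvec":[0,0,-4.7]},{"rotvec":[0,0,-4.7]},{"rotvec":[0,0,-4.7]},{"rotvec":[0,0,-4.7]},{"rotvec":[0,0,-4.7]},{"rotvec":[0,0,-4.7]},{"rotvec":[0,0,-4.7]}]'
python3 inch.py '[{"rotvec":[0,0,-4.7]},{"rotvec":[0,0,-4.9]},{}]'
python3 -c "
from h import *
go((-.105,0,.075),0)"
```

```text
time: 1.35
position: [0.3996, -0.127, 0.191]
eef_rot: [[0.974, 0.225, -0.0], [0.225, -0.974, -0.0], [-0.0, 0.0, -1.0]]
wrist_force: [1.0, -0.3, 0.7]
opening: -0.0002
finger_force: 0.0
time: 2.6
position: [0.4527, -0.0422, 0.1829]
eef_rot: [[0.026, 1.0, -0.001], [1.0, -0.026, 0.0], [0.0, -0.001, -1.0]]
wrist_force: [-0.3, -0.3, 0.0]
opening: 0.0002
finger_force: 0.0
time: 2.98
position: [0.4527, -0.0421, 0.1829]
eef_rot: [[-0.297, 0.955, -0.001], [0.955, 0.297, 0.0], [0.0, -0.001, -1.0]]
wrist_force: [-0.5, -0.3, -0.1]
opening: 0.0003
finger_force: 0.0
t 2.98 loc [-0.1112  0.0019  0.1829] d [-0.002   0.0062  0.1079] rot [-0.  -0.  -0.1] q [-13.   9. -19.  61.  -0.  59.] F [-0.5 -0.3 -0.1] op 0.0003
```

Converted, 0.03 m is 0.48, 0.018 m is 0.288.

```bash
python3 inch.py '[{"pos":[0,0.016,0.48]},{"pos":[-0.032,0.032,0.48]},{"pos":[0,0,0.48]},{"pos":[0,0,0.288]},{"pos":[0,0,0.096]},{"pos":[0,0,0.096]},{"pos":[0,0,0.032]},{"pos":[0,0,0.032]},{}]'
python3 -c "
from h import *
go((-.108,0,.045),0)
from cell import robot
cv2.imwrite('pics/side1.png',cv2.resize(robot.read_camera('side')['color'][130:280,220:370,::-1],None,fx=4,fy=4,interpolation=2))"
```

```text
time: 4.1
position: [0.4568, -0.0433, 0.0595]
eef_rot: [[-0.299, 0.954, 0.001], [0.954, 0.299, -0.0], [-0.0, 0.0, -1.0]]
wrist_force: [0.4, -0.3, 1.1]
opening: -0.0001
finger_force: 0.0
t 4.1 loc [-0.1076 -0.0004  0.0595] d [ 0.0004 -0.0004  0.0145] rot [0. 0. 0.] q [-13.  16. -31.  43.  -0.  59.] F [ 0.4 -0.3  1.1] op -0.0001
```

View pics/side1.png

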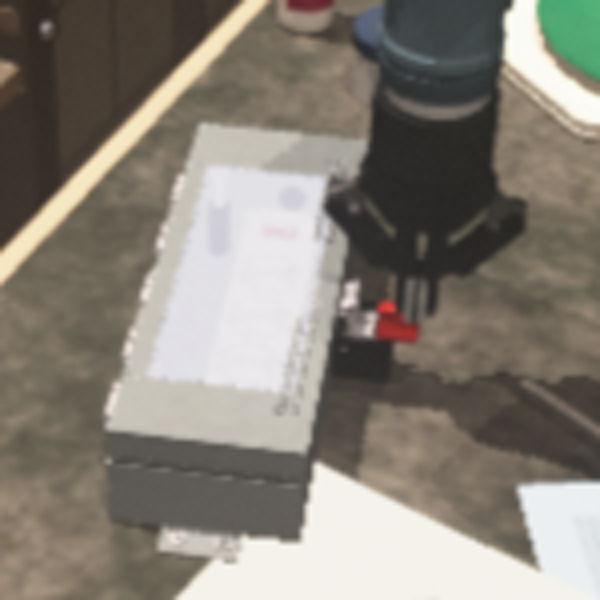

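The shut knuckles sit close to the lid's path, so I'll lean the tool back 25° before pressing.

Converted, -0.012 m is -0.192, 0.006 m is 0.096, -8 degrees is -4.

```bash
python3 inch.py '[{"pos":[0,0.096,-0.192]},{"rotvec":[-4.25,0,0]},{"rotvec":[-4.25,0,0]},{"rotvec":[-4,0,0]},{}]'
python3 -c "
from h import *
go((-.101,0,.062),25)"
```

```text
time: 4.78
position: [0.4581, -0.0406, 0.0696]
eef_rot: [[-0.297, 0.868, 0.399], [0.955, 0.268, 0.127], [0.003, 0.418, -0.908]]
wrist_force: [-0.3, 0.3, -0.2]
opening: 0.0
finger_force: 0.0
t 4.78 loc [-0.1056  0.0018  0.0696] d [-0.0018  0.001   0.0088] rot [-0.3 -0.1 -0.2] q [-24.   2. -54.  16.  16.  51.] F [-0.3  0.3 -0.2] op 0.0
```

Converted, 0.0018 m is 0.0288, -0.0008 m is -0.0128.

```bash
python3 inch.py '[{"pos":[-0.032,0.016,0.144]},{"pos":[0,-0.0208,0.0432]},{"pos":[0,-0.0208,0.0432]},{"pos":[0,-0.0128,0.0288]},{}]'
python3 -c "
from h import *
go((-.101,0,.045),25)"
```

```text
time: 5.4
position: [0.4679, -0.0421, 0.0558]
eef_rot: [[-0.299, 0.865, 0.404], [0.954, 0.271, 0.126], [-0.0, 0.423, -0.906]]
wrist_force: [1.0, 0.6, 0.7]
opening: 0.0001
finger_force: 0.2
t 5.4 loc [-0.0966 -0.0026  0.0558] d [ 0.0026 -0.0085  0.0079] rot [0. 0. 0.] q [-24.   4. -54.  12.  16.  52.] F [1.  0.6 0.7] op 0.0001
```

Converted, -0.004 m is -0.064, -0.002 m is -0.032.

```bash
python3 inch.py '[{"pos":[0.032,-0.064,-0.032]},{"pos":[0,-0.0128,0.0288]},{"pos":[0,-0.0128,0.0288]},{"pos":[0,-0.0128,0.0288]},{}]'
python3 -c "
from h import *
go((-.101,0,.045),25)"
```

```text
time: 6.02
position: [0.4621, -0.0413, 0.0494]
eef_rot: [[-0.299, 0.865, 0.402], [0.954, 0.271, 0.126], [0.0, 0.422, -0.907]]
wrist_force: [-3.3, -0.7, 3.3]
opening: 0.0001
finger_force: 1.6
t 6.03 loc [-0.102  -0.      0.0494] d [ 0.     -0.001   0.0044] rot [-0.1 -0.  -0. ] q [-24.   4. -55.  11.  16.  51.] F [-3.3 -0.7  3.3] op 0.0001
```

Converted, 0.0018 m is 0.0288, -0.0008 m is -0.0128.

```bash
python3 inch.py '[{"pos":[0,-0.0128,0.0288]},{"pos":[0,-0.0128,0.0288]},{},{}]'
python3 -c "
from h import *
go((-.101,0,.045),25)
from cell import robot
cv2.imwrite('pics/side2.png',cv2.resize(robot.read_camera('side')['color'][130:280,220:370,::-1],None,fx=4,fy=4,interpolation=2))"
```

```text
time: 6.52
position: [0.4623, -0.0413, 0.0456]
eef_rot: [[-0.299, 0.865, 0.403], [0.954, 0.271, 0.126], [0.0, 0.422, -0.907]]
wrist_force: [-4.4, -1.5, 3.5]
opening: 0.0
finger_force: 2.1
t 6.53 loc [-1.018e-01 -1.000e-04  4.560e-02] d [0.0001 0.0005 0.0009] rot [-0. -0. -0.] q [-24.   5. -56.  10.  16.  51.] F [-4.4 -1.5  3.5] op 0.0
```

View pics/side2.png

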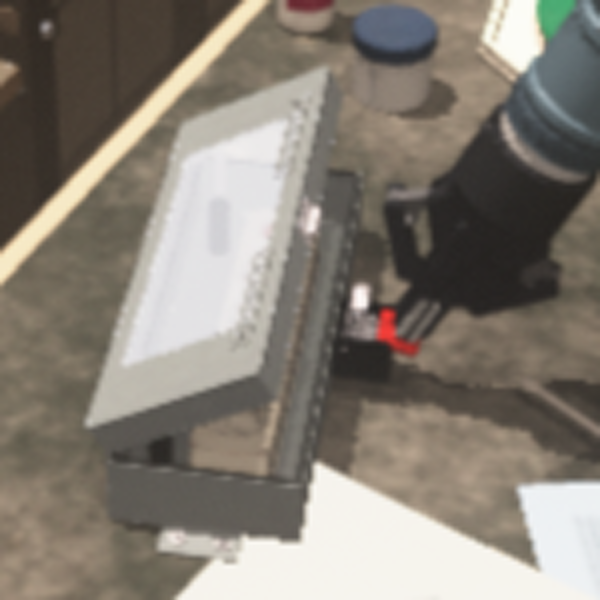

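Lid has popped ajar to about 0.54, striker at (312,218). I'll rise, shift left of the striker, open, and tilt.

Converted, -0.035 m is -0.56, -0.03 m is -0.48, -7 degrees is -3.5.

```bash
python3 inch.py '[{"pos":[0,0.16,-0.48]},{"pos":[0,0.224,-0.48]},{"pos":[0,0.32,-0.56]},{"pos":[0.4,0.16,-0.16]},{"pos":[0.4,0,0]},{"rotvec":[-3.5,0,0]},{"rotvec":[-3.5,0,0]},{"rotvec":[-3,0,0]},{}]' .075
python3 -c "
from h import *
go((-.061,.05,.154),45)"
```

```text
time: 7.7
position: [0.4684, -0.005, 0.1919]
eef_rot: [[-0.31, 0.694, 0.649], [0.951, 0.218, 0.222], [0.013, 0.686, -0.728]]
wrist_force: [0.7, 0.3, 0.2]
opening: 0.075
finger_force: 0.0
t 7.7 loc [-0.0851  0.0327  0.1919] d [ 0.0165 -0.0085  0.0444] rot [-1.7 -1.   0. ] q [-29. -16. -58.  15.  30.  53.] F [0.7 0.3 0.2] op 0.075
```

```bash
python3 inch.py '[{"pos":[0.128,-0.064,0.24]},{"pos":[0.128,-0.064,0.24]},{"pos":[0,0,0.224]},{"rotvec":[-0.75,-0.5,0]},{}]'
python3 -c "
from h import *
go((-.0113,.05,.1046),45)"
```

```text
time: 8.32
position: [0.4995, 0.0115, 0.1743]
eef_rot: [[-0.312, 0.697, 0.645], [0.95, 0.219, 0.223], [0.014, 0.682, -0.731]]
wrist_force: [0.5, -0.4, 0.4]
opening: 0.0748
finger_force: 0.0
t 8.32 loc [-0.0505  0.0392  0.1743] d [ 0.0092 -0.0189  0.0779] rot [-2.  -1.2  0. ] q [-23. -11. -58.   8.  27.  58.] F [ 0.5 -0.4  0.4] op 0.0748
```

Converted, -0.01 m is -0.16, 0.01 m is 0.16, -0.5 degrees is -0.25.

```bash
python3 inch.py '[{"pos":[0.064,-0.16,0.16]},{"pos":[0.064,-0.16,0.16]},{"rotvec":[-0.25,0,0]},{}]'
python3 -c "
from h import *
go((-.0113,.05,.1046),45)"
```

```text
time: 8.82
position: [0.5071, 0.0133, 0.1593]
eef_rot: [[-0.319, 0.705, 0.633], [0.948, 0.221, 0.231], [0.023, 0.674, -0.739]]
wrist_force: [-0.2, 0.4, 0.1]
opening: 0.0751
finger_force: 0.0
t 8.82 loc [-0.0428  0.0386  0.1593] d [ 0.0094 -0.0136  0.0619] rot [-2.6 -1.8 -0. ] q [-22.  -8. -58.   5.  27.  58.] F [-0.2  0.4  0.1] op 0.0751
```

```bash
python3 inch.py '[{"rotvec":[2.5,0,0]},{"pos":[0.128,-0.208,0]},{}]'
python3 -c "
from h import *
go((-.0124,.05,.102),38)"
```

```text
time: 9.2
position: [0.4936, 0.0183, 0.151]
eef_rot: [[-0.319, 0.758, 0.568], [0.947, 0.24, 0.211], [0.024, 0.606, -0.795]]
wrist_force: [-0.3, -0.4, 0.4]
opening: 0.0751
finger_force: 0.0
t 9.2 loc [-0.0541  0.0475  0.151 ] d [0.0005 0.0035 0.0643] rot [-0.7 -1.8  0.1] q [-20.  -8. -56.  12.  23.  58.] F [-0.3 -0.4  0.4] op 0.0751
```

Off the limit and aligned. Now in along the tool axis, half-way first, then check with a picture.

Converted, 0.016 m is 0.256, 0.012 m is 0.192, -1 degrees is -0.5.

```bash
python3 inch.py '[{"pos":[0.032,0.032,0.256],"rotvec":[0,-0.5,0]},{"pos":[0,0.016,0.256],"rotvec":[0,-0.4,0]},{"pos":[0,0,0.192]},{"pos":[0,0,0.16]},{}]'
python3 -c "
from h import *
go((-.0124,.05,.102),38)
from cell import robot
a,b=[cv2.resize(robot.read_camera(n)['color'][y:y+100,x:x+100,::-1],None,fx=4,fy=4,interpolation=2) for n,x,y in(('side',235,160),('scene',240,160))]
cv2.imwrite('pics/c3.png',np.hstack([a,b]))"
```

```text
time: 9.82
position: [0.5273, 0.031, 0.1101]
eef_rot: [[-0.301, 0.758, 0.579], [0.954, 0.24, 0.181], [-0.002, 0.606, -0.795]]
wrist_force: [0.6, 1.0, 0.2]
opening: 0.0749
finger_force: 0.0
t 9.82 loc [-0.0182  0.0495  0.1101] d [ 0.0005 -0.0004  0.01  ] rot [-0.7 -0.   0.2] q [-15.  -0. -57.  -0.  19.  63.] F [0.6 1.  0.2] op 0.0749
```

View pics/c3.png

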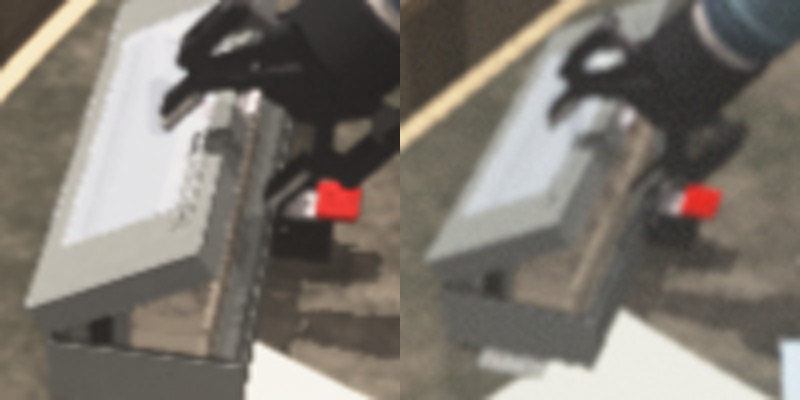

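Upper finger is over the plate (175,110) and lower finger is below the edge (285,190), so it straddles the lid. I'll work out the swing waypoints.

```bash
cat >> h.py <<'E'
def strad(th,tilt,ov=.02,b=.006):
    t=np.radians(tilt);H=np.array([.062,.052]);u=np.array([-np.cos(th),np.sin(th)]);n=np.array([np.sin(th),np.cos(th)])
    Ed=H+.122*u;C=Ed+.026*n;P=C-ov*u
    y=np.array([np.cos(t),np.sin(t)]);z=np.array([np.sin(t),-np.cos(t)])
    a=[p@y for p in(Ed,C,P)];c=(min(a)+max(a))/2
    p=c*y+(Ed@z+ov+b)*z
    return np.array([p[0],.05,p[1]]),max(a)-min(a)
def tl(th): return 38-52*(th-.54)/1.31
E
python3 - <<'E'
from h import *
p,wd=strad(.54,38);print(p,wd);go(p,38)
pp=None
for th in np.linspace(.54,1.85,11):
    t=np.radians(tl(th));p,wd=strad(th,tl(th))
    if pp is not None:
        d=p-pp; y=np.array([np.cos(t0),0,np.sin(t0)]);z=np.array([np.sin(t0),0,-np.cos(t0)])
        print(round(th,2),p.round(3),"w",wd.round(4),"half-row y z rx",(d@y/2).round(4),(d@z/2).round(4),round(np.degrees(t0-t)/2,2))
    pp=p;t0=t
E
```

```text
[-0.01424168  0.05        0.10391767] 0.03145027376732882
t 9.93 loc [-0.0182  0.0493  0.1107] d [ 0.0007 -0.001   0.0078] rot [-0.6  0.   0.2] q [-15.  -0. -57.  -0.  19.  63.] F [ 0.1 -0.5  0.2] op 0.0751
0.67 [-0.006  0.05   0.114] w 0.031 half-row y z rx 0.0063 -0.0017 2.6
0.8 [0.003 0.05  0.124] w 0.0306 half-row y z rx 0.0064 -0.0014 2.6
0.93 [0.013 0.05  0.132] w 0.0301 half-row y z rx 0.0065 -0.0011 2.6
1.06 [0.025 0.05  0.138] w 0.0295 half-row y z rx 0.0065 -0.0008 2.6
1.2 [0.037 0.05  0.143] w 0.029 half-row y z rx 0.0065 -0.0005 2.6
1.33 [0.05  0.05  0.146] w 0.0283 half-row y z rx 0.0066 -0.0002 2.6
1.46 [0.063 0.05  0.148] w 0.0276 half-row y z rx 0.0066 0.0001 2.6
1.59 [0.076 0.05  0.147] w 0.0269 half-row y z rx 0.0066 0.0004 2.6
1.72 [0.089 0.05  0.145] w 0.0261 half-row y z rx 0.0066 0.0007 2.6
1.85 [0.102 0.05  0.141] w 0.026 half-row y z rx 0.0067 0.001 2.6
```

```bash
python3 inch.py '[{"pos":[0,-0.016,0.128]},{},{},{"pos":[0,0.1008,-0.0272],"rotvec":[1.3,0,0]},{"pos":[0,0.1008,-0.0272],"rotvec":[1.3,0,0]},{"pos":[0,0.1024,-0.0224],"rotvec":[1.3,0,0]},{"pos":[0,0.1024,-0.0224],"rotvec":[1.3,0,0]},{"pos":[0,0.104,-0.0176],"rotvec":[1.3,0,0]},{"pos":[0,0.104,-0.0176],"rotvec":[1.3,0,0]},{}]' .045
python3 -c "
from h import *
p,_=strad(.933,tl(.933));go(p,tl(.933))
from cell import robot
a,b=[cv2.resize(robot.read_camera(n)['color'][y:y+100,x:x+100,::-1],None,fx=4,fy=4,interpolation=2) for n,x,y in(('side',235,160),('scene',240,160))]
cv2.imwrite('pics/c4.png',np.hstack([a,b]))"
```

```text
time: 11.18
position: [0.5599, 0.0409, 0.1314]
eef_rot: [[-0.301, 0.884, 0.356], [0.953, 0.281, 0.11], [-0.003, 0.373, -0.928]]
wrist_force: [-0.6, -1.0, -0.2]
opening: 0.0451
finger_force: 0.2
t 11.18 loc [0.0159 0.0491 0.1314] d [ 0.0009 -0.0025 -0.0013] rot [-0.5  0.1  0.2] q [ -7.   7. -35.  28.   9.  67.] F [-0.6 -1.  -0.2] op 0.0451
```

View pics/c4.png

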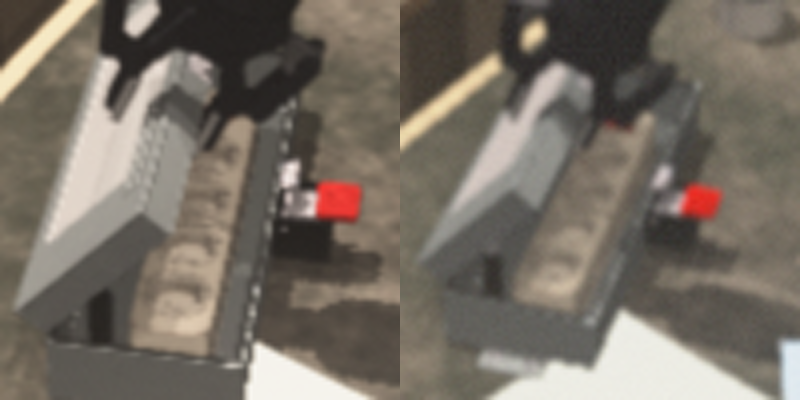

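The lid is following at about 0.85 rad, with the front edge held at (210,130). I'll carry on and narrow the gap.

```bash
python3 inch.py '[{"pos":[0,0.088,-0.0128],"rotvec":[1.3,0,0]},{"pos":[0,0.096,-0.0128],"rotvec":[1.3,0,0]},{"pos":[0,0.104,-0.008],"rotvec":[1.3,0,0]},{"pos":[0,0.104,-0.008],"rotvec":[1.3,0,0]},{"pos":[0,0.0528,-0.0016],"rotvec":[0.65,0,0]},{"pos":[0,0.0528,-0.0016],"rotvec":[0.65,0,0]},{"pos":[0,0.0528,-0.0016],"rotvec":[0.65,0,0]},{"pos":[0,0.0528,-0.0016],"rotvec":[0.65,0,0]},{}]' .036
python3 inch.py '[{"pos":[0,0.0528,0],"rotvec":[0.65,0,0]},{"pos":[0,0.0528,0],"rotvec":[0.65,0,0]},{"pos":[0,0.0528,0],"rotvec":[0.65,0,0]},{"pos":[0,0.0528,0],"rotvec":[0.65,0,0]},{"pos":[0,0.0528,0.0032],"rotvec":[0.65,0,0]},{"pos":[0,0.0528,0.0032],"rotvec":[0.65,0,0]},{"pos":[0,0.0528,0.0032],"rotvec":[0.65,0,0]},{"pos":[0,0.0528,0.0032],"rotvec":[0.65,0,0]},{}]'
python3 -c "
from h import *
p,_=strad(1.85,tl(1.85));go(p,tl(1.85))
print(strad(1.59,tl(1.59)))"
```

```text
time: 12.4
position: [0.5921, 0.0515, 0.1425]
eef_rot: [[-0.301, 0.948, 0.103], [0.954, 0.299, 0.031], [-0.002, 0.108, -0.994]]
wrist_force: [-0.1, 0.3, 0.1]
opening: 0.036
finger_force: 0.0
time: 13.52
position: [0.6174, 0.0594, 0.1423]
eef_rot: [[-0.301, 0.951, -0.069], [0.954, 0.3, -0.024], [-0.002, -0.073, -0.997]]
wrist_force: [0.8, -0.1, -0.2]
opening: 0.0362
finger_force: 0.3
t 13.53 loc [0.0763 0.0497 0.1423] d [ 0.0003  0.0257 -0.0005] rot [9.8 0.1 0.1] q [ 0. 33.  9. 70. -1. 73.] F [ 0.8 -0.1 -0.2] op 0.0362
(array([0.07608332, 0.05      , 0.14716881]), np.float64(0.026873635013793105))
```

Converted, 0.0033 m is 0.0528, 0.003 m is 0.048, 1.3 degrees is 0.65.

```bash
python3 inch.py '[{"pos":[0,0.0528,0.0064],"rotvec":[0.65,0,0]},{"pos":[0,0.0528,0.0064],"rotvec":[0.65,0,0]},{"pos":[0,0.0528,0.0064],"rotvec":[0.65,0,0]},{"pos":[0,0.0528,0.0064],"rotvec":[0.65,0,0]},{"pos":[0,0.0528,0.0064],"rotvec":[0.65,0,0]},{"pos":[0,0.0528,0.0064],"rotvec":[0.65,0,0]},{"pos":[0,0.048,0.0064],"rotvec":[0.65,0,0]},{"pos":[0,0.04,0],"rotvec":[0.35,0,0]},{},{}]'
python3 -c "
from h import *
p,_=strad(1.85,-14);go(p,-14)
from cell import robot
a,b=[cv2.resize(robot.read_camera(n)['color'][y:y+100,x:x+100,::-1],None,fx=4,fy=4,interpolation=2) for n,x,y in(('side',235,150),('scene',240,150))]
cv2.imwrite('pics/c5.png',np.hstack([a,b]))"
```

```text
time: 14.78
position: [0.6406, 0.0667, 0.1365]
eef_rot: [[-0.301, 0.926, -0.23], [0.954, 0.291, -0.075], [-0.002, -0.242, -0.97]]
wrist_force: [-0.4, 0.7, 0.2]
opening: 0.0358
finger_force: 0.0
t 14.78 loc [0.1007 0.0497 0.1365] d [ 0.0003  0.0002 -0.0046] rot [0.  0.2 0.1] q [ 2. 46. 30. 88. -4. 75.] F [-0.4  0.7  0.2] op 0.0358
```

View pics/c5.png

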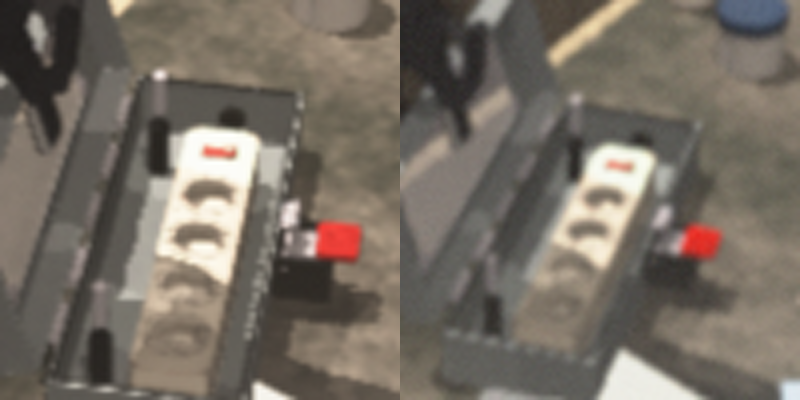

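Lid lies back. The rocker is seen at side (220,152) and scene (619,165) in the crop. I'll withdraw, then move over the rocker.

```bash
python3 inch.py '[{"pos":[0,0,-0.24]},{"pos":[0,0,-0.4]},{"pos":[0,0,-0.48]},{"pos":[0,0,-0.48]},{"pos":[-0.16,0,0],"rotvec":[-3.5,0,0]},{"pos":[-0.32,-0.32,0],"rotvec":[-3.5,0,0]},{"pos":[-0.56,-0.64,0]},{"pos":[-0.56,-0.64,0]},{"pos":[-0.528,-0.56,0.32]},{"pos":[0,0,0.32]}]' -
python3 inch.py '[{"pos":[0,0,0.32]},{"pos":[0,0,0.32]},{}]' 0
python3 - <<'E'
from h import *
o=lambda v:(np.array(v)+.5)/4-.5
r=tri(o((219,165))+[240,150],o((220,152))+[235,150]);print(r.x,loc(r.x),r.cost)
go((-.024,-.084,.08),0)
from cell import robot
c=robot.read_camera('wrist');print(c["K"].tolist(),c["extrinsics"].tolist())
a=c['color'][:,:,::-1]
b=robot.read_camera('side')['color'][130:235,230:370,::-1]
cv2.imwrite('pics/c6.png',np.hstack([cv2.resize(a,(480,360)),cv2.resize(b,(320,240)).copy() if 0 else cv2.copyMakeBorder(cv2.resize(b,(320,240)),0,120,0,0,0)]))
E
```

```text
time: 16.12
position: [0.5761, -0.0911, 0.2027]
eef_rot: [[-0.296, 0.954, -0.039], [0.955, 0.296, -0.014], [-0.002, -0.041, -0.999]]
wrist_force: [-0.4, 1.0, -0.3]
opening: 0.0358
finger_force: 0.0
time: 16.5
position: [0.5744, -0.0884, 0.1608]
eef_rot: [[-0.3, 0.953, -0.043], [0.954, 0.3, -0.013], [0.001, -0.045, -0.999]]
wrist_force: [-0.2, -0.5, -0.1]
opening: -0.0
finger_force: 0.0
[ 0.57258064 -0.08694764  0.05351467] [-0.01016701 -0.07660826  0.05351467] 0.06660683875103575
t 16.5 loc [-0.0089 -0.0785  0.1608] d [-0.0055 -0.0115  0.0814] rot [-2.6 -0.1  0.1] q [-14.  26.   1.  67.  -1.  58.] F [-0.2 -0.5 -0.1] op -0.0
[[292.6036940547663, 0.0, 275.80485502183905], [0.0, 292.6036940547663, 207.20068743086472], [0.0, 0.0, 1.0]] [[0.9524746582619589, -0.29919583420231627, -0.057217813351660686, 0.5544376047819997], [0.30122132439482696, 0.897118596100674, 0.32317787402633696, -0.00607000194680056], [-0.0453623092290487, -0.3250539606378248, 0.9446068936732742, 0.3029818313236696], [0.0, 0.0, 0.0, 1.0]]
```

View pics/c6.png

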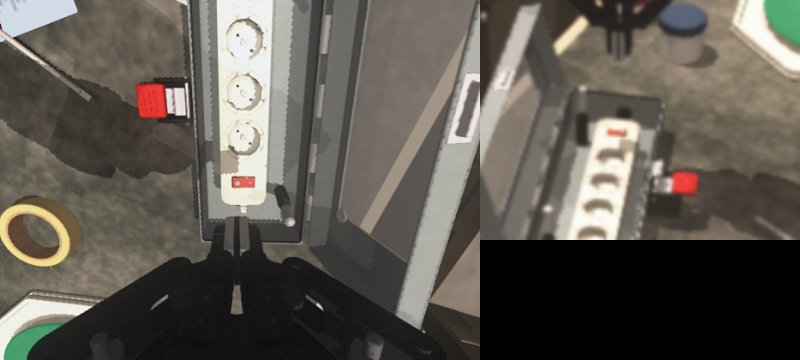

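Wrist view: rocker centred about (243,182), its front (left) half about (238,182), button at (150,100). I'll extract the red edges in code and intersect the rays.

```bash
python3 - <<'E'
from h import *
from cell import robot
c=robot.read_camera('wrist');a=c['color'].astype(int);M=c["extrinsics"];f=c["K"][0,0];cx,cy=c["K"][0,2],c["K"][1,2]
m=(a[:,:,0]>110)&(a[:,:,1]<.5*a[:,:,0])&(a[:,:,2]<.5*a[:,:,0])
def ray(u,v,z):
    d=M[:3,:3]@[(u-cx)/f,-(v-cy)/f,-1];return M[:3,3]+d*(z-M[2,3])/d[2]
n,l,st,ce=cv2.connectedComponentsWithStats(m.astype(np.uint8))
for i in range(1,n):
    if st[i,4]>40:
        x,y,ww,h,A=st[i];print(st[i],ce[i].round(1),[(loc(ray(u,v,z))).round(4)[:2].tolist() for z in((.055,) if x<200 else (.049,)) for u,v in((*ce[i],),(x-.5,y+h/2),(x+ww-.5,y+h/2),(x+ww/2,y-.5),(x+ww/2,y+h-.5))])
x,y=262,195
print(a[207:221,266:302,0])
E
```

```text
[ 157   96   36   40 1295] [174.8 115.9] [[-0.0964, -0.0026], [-0.1119, -0.0028], [-0.0816, -0.0026], [-0.0945, 0.0132], [-0.0981, -0.0185]]
[270 205  25  12 216] [282.8 210.1] [[-0.0063, -0.0859], [-0.0187, -0.087], [0.0046, -0.0866], [-0.0066, -0.0804], [-0.0065, -0.0923]]
[[239 244 155 120 208 224 222 224 225 226 225 225 224 224 223 225 225 225
  212 217 222 222 221 224 223 222 222 221 190 213 236 238 237 238 238 238]
 [238 240 149 116 206 223 223 221 206 200 219 225 224 223 224 224 225 224
  223 225 223 222 222 223 222 221 218 213 188 214 235 238 238 237 238 238]
 [239 232 142 124 207 225 221 197 153 159 197 212 222 224 224 223 224 223
  223 223 223 222 220 221 220 221 219 209 178 218 237 238 237 238 238 238]
 [239 244 166 124 205 223 213 177 202 216 205 191 219 223 223 223 223 223
  223 222 223 221 221 218 218 219 213 204 173 221 238 238 237 238 237 238]
 [238 243 169 112 196 218 198 215 226 167 219 226 222 223 223 223 223 223
  224 221 223 219 222 224 221 222 216 224 181 221 238 238 237 237 237 238]
 [239 244 165 106 175 209 205 226 211 160 215 224 221 223 224 224 223 223
  222
[... 562 characters left out ...]
 222 218 222 226 225 224 224
  220 221 220 221 221 221 217 211 218 220 189 229 239 238 237 238 238 238]
 [238 240 229 221 225 225 224 227 226 228 229 230 220 230 235 236 233 232
  228 226 227 228 229 228 226 213 221 223 210 231 239 238 237 238 237 237]
 [237 237 240 237 236 237 237 238 238 239 237 239 238 239 238 238 238 238
  238 238 239 238 239 238 238 238 237 238 240 239 239 237 237 238 237 238]
 [238 237 237 237 238 237 239 238 238 237 238 238 237 237 239 238 237 237
  237 238 238 238 238 238 237 237 231 236 238 237 237 238 237 237 237 238]
 [238 238 237 237 238 237 238 236 237 237 237 238 237 237 237 237 237 237
  237 239 237 238 237 237 237 237 237 236 237 237 237 238 238 238 237 236]]
```

The manual's scale: shifts go in shares of 62.5 mm and turns go in units of 2 degrees. Converting my numbers, -0.008 m is -0.128, 0.02 m is 0.32, 3.7 degrees is 1.85.

```bash
python3 inch.py '[{"pos":[-0.128,-0.208,0],"rotvec":[1.85,0,0]},{"rotvec":[1.85,0,0]},{"pos":[0,0,0.32]},{"pos":[0,0,0.32]},{"pos":[0,0,0.32]},{}]'
python3 -c "
from h import *
go((-.0225,-.0865,.06),-10)"
```

```text
time: 17.4
position: [0.5557, -0.1032, 0.1031]
eef_rot: [[-0.3, 0.94, -0.164], [0.954, 0.296, -0.052], [0.0, -0.172, -0.985]]
wrist_force: [-0.5, -0.1, 0.9]
opening: 0.0004
finger_force: 0.0
t 17.4 loc [-0.0311 -0.0871  0.1031] d [0.0005 0.0159 0.041 ] rot [0.1 0.  0.1] q [-14.  32.   1.  67.  -5.  59.] F [-0.5 -0.1  0.9] op 0.0004
```

Converted, 0.014 m is 0.224, 0.009 m is 0.144.

```bash
python3 inch.py '[{"pos":[0,0.128,0.224]},{"pos":[0,0.128,0.224]},{"pos":[0,0,0.144]},{}]'
python3 -c "
from h import *
go((-.0225,-.0865,.05),-10)
from cell import robot
c=robot.read_camera('wrist')['color'][150:300,180:380,::-1]
cv2.imwrite('pics/c7.png',cv2.resize(c,None,fx=4,fy=4,interpolation=2))"
```

```text
time: 17.9
position: [0.5644, -0.1003, 0.0632]
eef_rot: [[-0.3, 0.939, -0.165], [0.954, 0.296, -0.052], [0.0, -0.173, -0.985]]
wrist_force: [-1.0, 0.1, 0.1]
opening: -0.0001
finger_force: 0.0
t 17.9 loc [-0.022  -0.0869  0.0632] d [0.0004 0.0017 0.013 ] rot [ 0.1 -0.   0.1] q [-14.  35.  -1.  63.  -5.  59.] F [-1.   0.1  0.1] op -0.0001
```

View pics/c7.png

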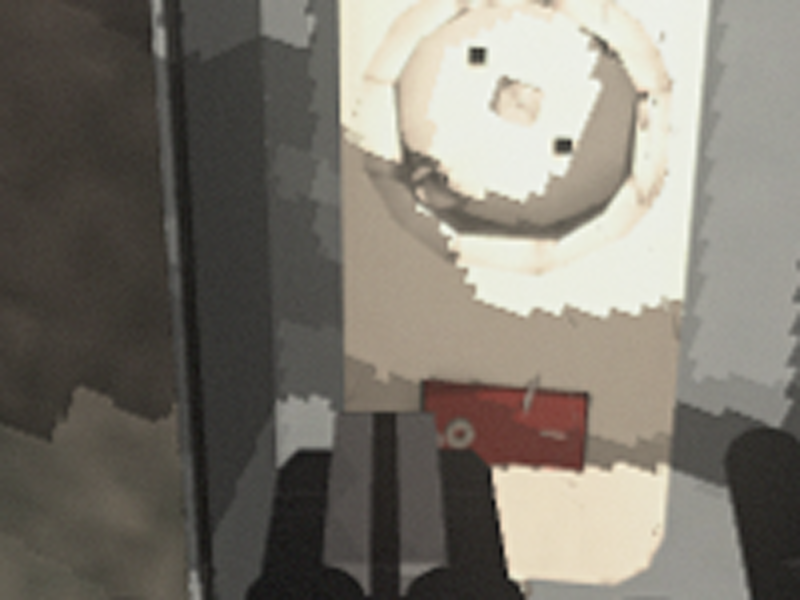

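The fingertip's rear edge (437) overlaps the rocker's front edge (422) by about 2 mm. I'll shift 3.5 mm rearward while descending.

```bash
python3 inch.py '[{"pos":[0,0.0592,0.096]},{"pos":[0,0,0.048]},{"pos":[0,0,0.024]},{"pos":[0,0,0.024]},{}]'
python3 -c "
from h import *
go((-.02,-.0865,.0485),-10)"
```

```text
time: 18.58
position: [0.5668, -0.1001, 0.0518]
eef_rot: [[-0.3, 0.94, -0.162], [0.954, 0.296, -0.052], [-0.001, -0.171, -0.985]]
wrist_force: [0.3, 0.1, 0.3]
opening: 0.0
finger_force: 0.0
t 18.57 loc [-0.0196 -0.0874  0.0518] d [0.0009 0.0002 0.0033] rot [0.2 0.1 0.1] q [-14.  35.  -1.  62.  -5.  59.] F [0.3 0.1 0.3] op 0.0
```

```bash
for i in 1 2 3; do :; done; python3 inch.py '[{"pos":[0,0,0.016]},{"pos":[0,0,0.016]},{}]' | egrep 'pos|wrist'; python3 inch.py '[{"pos":[0,0,0.016]},{}]'| egrep 'pos|wrist'; python3 inch.py '[{"pos":[0,0,0.016]},{}]'| egrep 'pos|wrist'
```

```text
position: [0.5665, -0.1003, 0.0502]
wrist_force: [-2.0, -0.0, 4.5]
position: [0.5657, -0.1006, 0.0491]
wrist_force: [-2.7, -0.6, 4.5]
position: [0.5654, -0.1007, 0.0484]
wrist_force: [-3.4, 0.1, 7.1]
```

Converted, 0.001 m is 0.016.

```bash
python3 inch.py '[{"pos":[0,0,0.016]},{}]'| egrep 'pos|wrist'; python3 inch.py '[{"pos":[0,0,0.016]},{}]'| egrep 'pos|wrist'; python3 inch.py '[{"pos":[0,0,0.0112]},{},{}]'| egrep 'pos|wrist'
```

```text
position: [0.5655, -0.1007, 0.0482]
wrist_force: [-5.0, -0.5, 11.9]
position: [0.5655, -0.1007, 0.048]
wrist_force: [-6.1, 0.6, 16.1]
position: [0.5656, -0.1007, 0.0478]
wrist_force: [-6.7, 0.7, 19.0]
```

Firm stop after about 3 mm of sink. I'll go back to the earlier commanded pose and compare the rocker numerically with the earlier crop.

```bash
python3 inch.py '[{"pos":[0,0,-0.1392]},{"pos":[0,-0.0592,-0.16]},{},{}]'| egrep 'time|pos|wrist'
python3 - <<'E'
from h import *
from cell import robot
c=robot.read_camera('wrist')['color'][150:300,180:380].astype(int)
o=cv2.resize(cv2.imread('pics/c7.png'),(200,150),interpolation=cv2.INTER_AREA)[:,:,::-1].astype(int)
for n,a in(("old",o),("new",c)):
    m=(a[:,:,0]>80)&(a[:,:,1]<.5*a[:,:,0]);m[:90]=0
    ys,xs=np.nonzero(m);print(n,m.sum(),xs.min(),xs.max(),ys.min(),ys.max());print(a[98:116:3,104:150:2,0])
E
```

```text
time: 20.82
position: [0.5653, -0.1005, 0.0639]
wrist_force: [0.7, 0.9, -0.1]Traceback (most recent call last):
  File "<stdin>", line 7, in <module>
    return umr_minimum(a, axis, None, out, keepdims, initial, where)
ValueError: zero-size array to reduction operation minimum which has no identity
```

```bash
python3 - <<'E'
from h import *
from cell import robot
c=robot.read_camera('wrist')['color'][150:300,180:380].astype(int)
o=cv2.imread('pics/c7.png');print(o.shape);o=cv2.resize(o,(200,150),interpolation=cv2.INTER_AREA)[:,:,::-1].astype(int)
for n,a in(("old",o),("new",c)):
    print(n)
    for r in range(92,120,3): print(" ".join("%3d/%-3d"%(a[r,x,0],a[r,x,1]) for x in range(102,152,3)))
E
```

```text
(600, 800, 3)
old
165/153 165/152 160/148 159/147 163/149 163/150 165/153 169/155 168/155 169/155 170/156 168/155 169/156 170/156 168/156 170/157 171/157
127/116  89/82   85/62  100/81  120/102 119/106 128/115 149/136 160/146 166/152 140/128 160/148 170/157 168/155 168/155 169/154 169/155
122/112  70/65   88/50   91/53   93/55   96/54  118/61  125/65  128/65  120/63  138/119 100/62   98/62   93/64   90/67  130/121 168/154
121/111  70/65  102/57  102/55  105/59  104/58  102/57  106/63  111/62  117/65  122/92  131/71  132/69  134/71  134/69  128/117 170/156
 88/85   91/87   93/74  102/57   96/74  100/60  103/58  104/60  104/60  130/66  131/69  133/72  132/70  131/69  129/75  144/133 168/155
 87/82   87/84   91/80   93/76  115/90  116/104 103/60  105/60  106/62  104/60  106/61  123/80  130/86  119/69  109/65  146/136 169/156
 87/82   89/83   90/85  108/82  115/107 117/94  105/60  104/58  106/59  105/63  106/61  104/58  104/61  105/63  105/62  123/116 131/121
 87/84   88/83   87/84   47/45   48/45   48/45  102/56  103/57  104/59  103/58  104/60  103/59  103/59  104/61  103/58  127/117 13
[... 941 characters left out ...]
/55  168/155 170/157
 91/84   89/84   91/88  128/117 101/67  100/56  101/58  100/56  102/60  103/62  103/79  115/66  119/71  110/70   56/49  158/144 170/156
 87/82   88/83   89/86  102/54  104/58  102/57  101/58  100/55   99/57  101/59   99/57   99/57  101/63  104/68   55/52  152/141 139/128
 90/85   88/84   91/87   46/44   47/46   49/50  104/64  102/57  103/57  100/56   99/56  101/60  102/65   91/59   60/55  128/117 129/120
 85/81   87/82   88/84   46/43   48/45   50/47   50/47  128/118 177/163 200/176 147/118  98/54  100/58   88/60  159/145 238/227 199/183
 87/81   88/82   90/86   45/42   49/48   52/49   52/48  224/206 232/219 232/219 234/222 235/222 238/229 205/187 233/221 234/222 234/223
```

The pattern is mirrored: the dark gap was at the front edge and is now at the rear, so the rocker has flipped. I'll retreat and hand in.

Converted, -0.04 m is -0.64, -0.03 m is -0.48.

```bash
python3 inch.py '[{"pos":[0,-0.16,-0.48]},{"pos":[0,-0.16,-0.64]},{"pos":[0,0,-0.48]},{},{}]'| egrep 'time|pos|wrist'; python3 -c "
from cell import robot
print(robot.hand_in())"
```

```text
time: 21.55
position: [0.5624, -0.1011, 0.1651]
wrist_force: [-0.4, -0.0, -0.5]
the job is handed in; nothing more can be done
None
```

I've handed the job in: the lid popped, I eased it back to its stop and left it open, and pressed the strip's rocker on at about 20 N; `hand_in` returned no verdict, and I judged all of this from the camera pictures and wrist force.

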